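# Unlock the specimen slide and run it to its end stop

### The arm

A 6-joint arm with a two-finger parallel gripper is mounted at the origin on a cart in front of the work surface, level with it; the furniture and walls round the work are solid. World frame = base frame: x ahead of the robot, y to its left, z up, the work surface at z = 0. Lengths are in mm, angles in rad, forces in N, time in s.
With the tool pointing down it reaches from about 325 to 900 mm from the base axis. Payload 3.5 kg.
Tool frame: the origin (TCP) lies at the very end of the fingers, on their centre line; the grasp point (between the pads) lies 19 mm behind it (manip.pinch_z is the distance from the TCP to the grasp point, in mm); z points along the fingers, y is the line along which they close (so a half turn about z gives the same grasp; the last joint's range is limited). The gripper opens to 85 mm and grips with 20 to 120 N. Pads are 22 mm wide; open, the fingers measure 114 mm over their backs; the gripper's body (76 mm by 85 mm) begins 54 mm behind the grasp point. The pads swing forward as they close: fully open they stand 13 mm farther back than shut.
Start: joints at [-1.272, 0.276, -0.026, 1.268, 0, 1.467], TCP at [244.41, -575.226, 231.313] pointing down, gripper open.
Joint ranges: [-3.12, 3.12], [-0.85, 1.88], [-1.08, 1.24], [-1.95, 2.15], [-1.57, 1.53], [-3.14, 3.14]. Speed limits (rad/s): [2.57, 2.57, 3.14, 3.14, 3.14, 3.14].

### API

Orientations are given as [roll, pitch, yaw] about the fixed x, y, z axes, in that order (R = Rz(yaw) Ry(pitch) Rx(roll)).
In Python, from rig import manip gives the robot as it stands.
- The arm moves only by the tool move_arm, never from a script. Its argument "series" is a list of rows, each a list of 3 entries, a list of its own where there are three numbers: the shift along the world's x, y, z in m, then the turn about the world's z in degrees, then the opening, from 0 (shut) to 1 (fully open). A call has 1 to 12 rows; each row shifts and turns the commanded pose from where the row before left it; what a row does not reach is not made up. A row lasts 1/8 s, in which the tool goes at most 62.5 mm and 10.7 degrees, less where a joint would pass 70% of its speed; a pose out of reach is approached as far as the arm can. A call is refused whole if a number of a shift passes 0.0625 or a number of a turn 10.7, either way. A call with a gripper value outside its range is refused whole. The fingers move at their own pace and stop on an object; the grip force is fixed at half the most. Time passes only in rows, so rows that do not move let the fingers close. It gives the time, the measured TCP pose, the force, the opening and the grip force at its end, in the units of the state.
- manip.read_state(): the state, without advancing time (a new reading comes with each control period).
- manip.grab_frame(name): name is "scene" or "top" or "wrist"; returns the picture (400x640x3 uint8, red, green, blue); there is no depth.
- manip.get_calibration(name): a dict with "fovy" (degrees; the focal length in pixels is half the picture's height over the tangent of half this angle, whatever the lens; pixels are square), "cx", "cy" (the principal point, pixels), "rvec" (rotation vector, rad) and "tvec" (3), from world to camera coordinates, as OpenCV has them; the wrist camera has in their place "hand_eye" (4x4, takes a point from camera to tool coordinates, whose origin is the TCP and whose axes are the flange's). Camera axes: x right, y down, z forward; pixel columns grow to the right and rows downward; lengths in mm; the calibration is good to about 2 mm. A picture is of the moment at which its call begins: read the wrist's pose just before it. get_calibration takes no time and is no camera call.
- manip.close_job(): hands the job in; it is judged then, once.
Trained networks look in the newest picture that a camera, given by its name, has taken for a name from the list of things; names that differ only in an ending like _2 or _b are one class to them, and where a whole thing is asked for, a point or a joint stands for the part that bears it (a point fixed in the world has none). Each returns a list of dicts, best first, with "p" (0 to 1); they miss things now and then, are a little off and sometimes report something else, mostly with a low value. They report only what shows in the picture. A call takes as long as a camera call.
- manip.masks_of(camera, query): "region" (400x640 bool, what is visible of it) and "extent" ([left, top, right, bottom] in pixels, round what is visible of it).
- manip.spot_point(camera, query): "point" ([column, row] in pixels: a listed point, or the origin of a listed thing).
The state is a dict: "clock": time; "joint_pos": joint angles; "dq": joint speeds; "tau": joint torques, N m; "eef_pos": TCP position; "ee_rot": TCP orientation; "ft_force": force on the tool from outside, world axes, zero at the start; "moment": the same for the moment, N m; "opening": finger opening in mm; "grasp_force": force on a finger pad.
Only numpy, scipy, OpenCV 4.12 (cv2) and the standard library are available. Lean on these libraries where they do the work, as an engineer would, in place of code of your own. Each camera call takes 0.05 s, during which the arm holds its last target. There are 200 camera calls.

### The job

A small slide rail carries a black specimen in the nest of its blue carriage. Press the carriage's red lock button down with the fingertips and, keeping it down, push the carriage along the rail until it is fully home against the grey end stop under the magnifier; then let the button spring back up so that the carriage is locked there, and withdraw. Only press and push, nothing needs grasping: the specimen must ride along seated in its nest, neither touched nor lifted, and all the loose things round about must stay where they are.

Things in the scene. Friction and masses are not known exactly. Their poses are not given: they have to be found in the camera images.
- slide_rail: The fixed slide: dark base plate 84 x 270 x 8 mm lying on the bench, two aluminium bars (tops at 22 mm) and a toothed rack between them. Origin on the bench under the track; +y points along the travel towards the end stop, x across, z up. Place and yaw vary.
- end_stop (a point): Centre of the front of the end stop: a grey block 62 mm wide, top 32 mm above the bench, with a black rubber bumper, at the +y end of the rail. The carriage's front edge rests here when fully home.
- magnifier (a point): Centre of the fixed magnifier lens, 72 mm above the bench over the end of the track: black ring of 52 mm diameter, top at 78 mm, on a 10 mm post (80 mm high) 62 mm beside it on the rail's +x side. When the carriage is home the nest is under it, and the button's centre is 56 mm short of it. Nothing else is over the track.
- carriage (a joint): Travel of the blue carriage along the rail's +y, in m: 0 = start, 0.120 = at the end stop (hard end). Its plate is 72 mm wide, 110 mm long, top 34 mm above the bench. About 1.5 N of friction. A catch under the red button locks it to the rack (a notch every 12 mm, 2 mm of play each way); it slides freely only while the button is down more than 5 mm.
- lock_button (a joint): Depth of the red lock button in m: 0 = up (locked), 0.007 = fully down (hard stop). Sprung: about 2 N starts it, 6 N holds it fully down. The carriage is free beyond 0.005. Let go over a notch, or at the end stop, it springs back to 0.
- button_top (a point): Centre of the top of the red button, a square cap 32 (x) by 30 mm (y), 10 mm proud of the carriage, 3 mm when pressed; rides with it. Axes as the rail's. On its +y side a blue push wall, 46 mm wide, 8 mm thick, stands 18 mm from the button's centre, its top 16 mm above the unpressed button: fingertips on the button push the carriage by this wall. The other sides are open.
- nest (a point): Centre of the floor of the specimen nest on the carriage, 56 mm from the button's centre towards the end stop, 36 mm above the bench: a black cup of 33 mm inner and 42 mm outer diameter, rim 7 mm above its floor.
- specimen_center (a point): Centre (half-way up) of the black resin specimen, a disc of 30 mm diameter, 16 mm high, loose in the nest; 8 mm above the nest's floor when seated. Not to be touched or lifted.
- specimen: The same black specimen; origin at the centre of its underside.
- spare_mount_a: Bystander: loose black specimen disc, 30 mm diameter, 14 mm high, standing on the bench. Origin at its underside. Leave alone.
- spare_mount_b: Bystander: loose black specimen disc, 30 mm diameter, 18 mm high, standing on the bench. Origin at its underside. Leave alone.
- vial: Bystander: loose white-capped vial, 26 mm diameter, 54 mm high, upright. Origin at its underside. Leave alone.
- steel_disc: Bystander: loose round steel reference block, 50 mm diameter, 12 mm high. Origin at its underside. Leave alone.
- blue_marker: Bystander: loose blue-capped marker lying on the bench, 122 mm long, 14 mm thick. Origin at its underside. Leave alone.

How it is judged:
By the outcome, as a careful person would: the job done as asked, in the order asked, and still so for the second after the job is handed in, with the robot touching nothing.
It also fails if it takes over 38 s, if anything falls off the work surface, if the arm or the gripper's body presses on something with over 40 N, if the wrist force passes 120 N, or if a joint passes its speed limit or range.

## Working session

There is one attempt and no reset: what is moved stays moved. The work goes in short steps, Python scripts to look and compute and a tool call to move; the robot and the scene stay as the last step left them, time stands still between calls to the robot, and variables do not carry over. Pictures are saved under pics/ and viewed, at most 10 in all, crops included, and the job is handed in when it is done.

Besides the shell and the picture viewer there is one more tool, called after ">>>" in YAML: its name, and indented under it one key for each argument. move_arm: Moves the arm, as the interface text tells. Its arguments: {"type":"object","properties":{"series":{"type":"array"}},"required":["series"]}

```bash
mkdir -p pics; cat > h.py <<'E'
import numpy as np, cv2
from rig import manip
def ray(cam,px):
    c=manip.get_calibration(cam); f=200/np.tan(np.radians(c['fovy'])/2)
    d=np.array([(px[0]-c['cx'])/f,(px[1]-c['cy'])/f,1.])
    R=cv2.Rodrigues(np.array(c['rvec'],float))[0]; t=np.array(c['tvec'],float).ravel()
    return -R.T@t, R.T@d
def onz(cam,px,z):
    o,d=ray(cam,px); return o+d*(z-o[2])/d[2]
Z=dict(end_stop=32,magnifier=72,button_top=44,nest=36,specimen_center=44,slide_rail=0)
E
python3 - <<'E'
from h import *
for cam in ['scene','top']:
    im=manip.grab_frame(cam); cv2.imwrite(f'pics/{cam}0.png',im[:,:,::-1])
    for q in ['button_top','nest','specimen_center','magnifier','end_stop','slide_rail']:
        for r in manip.spot_point(cam,q)[:2]:
            print(cam,q,round(r['p'],2),np.round(r['point']),np.round(onz(cam,r['point'],Z[q]),0))
s=manip.read_state(); print(s['clock'],s['eef_pos'],s['ee_rot'],s['opening'])
E
```

```text
scene button_top 0.33 [362. 274.] [ 392. -375.   44.]
scene nest 0.64 [317. 199.] [501.   5.  36.]
scene specimen_center 0.52 [320. 195.] [514.  12.  44.]
scene magnifier 0.95 [294. 173.] [499. 149.  72.]
scene end_stop 0.71 [290. 185.] [481. 146.  32.]
scene slide_rail 0.88 [308. 201.] [506.  70.   0.]
top button_top 0.62 [193. 249.] [352. 289.  44.]
top button_top 0.57 [315. 196.] [509. -48.  44.]
top nest 0.91 [293. 195.] [510.  14.  36.]
top specimen_center 0.45 [296. 196.] [507.   5.  44.]
top magnifier 0.85 [252. 204.] [482. 125.  72.]
top end_stop 0.8 [244. 205.] [480. 153.  32.]
top slide_rail 0.68 [282. 202.] [495.  47.   0.]
0.7 [ 244.41822517 -575.23602661  231.36301032] [3.14151588e+00 1.01027854e-06 4.01764232e-01] 85.4084094414996
```

View pics/scene0.png

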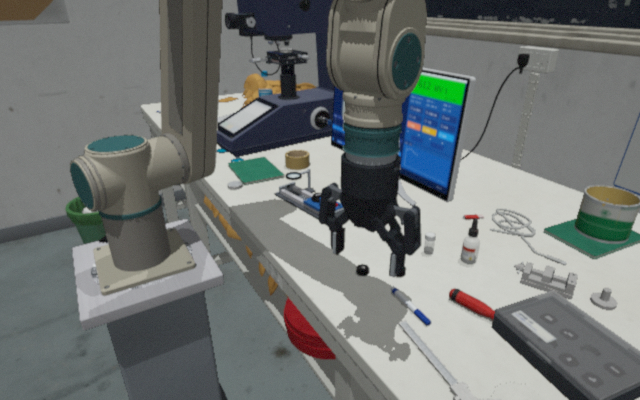

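View pics/top0.png

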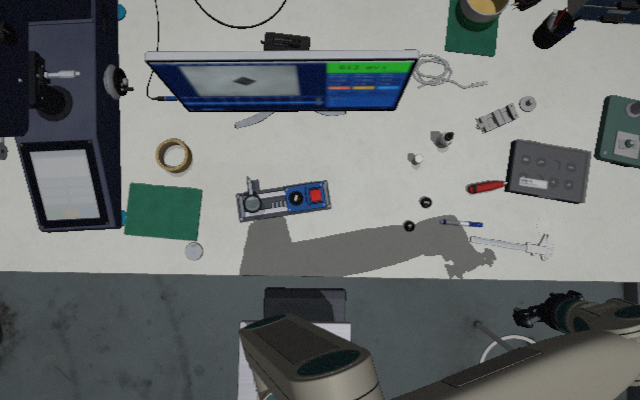

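The rail lies at about (282,202) in the top picture, with the red button at (315,196), the nest at (296,197) and the magnifier at (252,204). The rail's yaw is about 8°, and the button is near (509,-48). The other "button" hits, (193,249) in top and (362,274) in scene, are loose discs. I'll go above the button, shut the fingers and turn them across the rail.

>>> move_arm:
  series:
    - [[0.022,0.043,0],6.2,0]
    - [[0.022,0.043,0],6.2,0]
    - [[0.022,0.043,0],6.2,0]
    - [[0.022,0.043,0],6.2,0]
    - [[0.022,0.043,0],6.2,0]
    - [[0.022,0.043,0],6.2,0]
    - [[0.022,0.043,0],6.2,0]
    - [[0.022,0.043,0],6.2,0]
    - [[0.022,0.043,0],6.2,0]
    - [[0.022,0.043,0],6.2,0]
    - [[0.022,0.043,0],6.2,0]
    - [[0.022,0.043,0],6.2,0]

```text
clock: 2.2
eef_pos: [509.1, -57.7, 231.6]
ee_rot: [3.141, 0.0, 1.704]
ft_force: [1.1, -0.8, -0.3]
opening: -0.4
grasp_force: 0.0
```

>>> move_arm:
  series:
    - [[0,0,0],0,0]
    - [[0,0,0],0,0]

```text
clock: 2.45
eef_pos: [508.2, -59.4, 231.3]
ee_rot: [-3.141, 0.0, 1.7]
ft_force: [0.4, -0.0, 0.6]
opening: -0.1
grasp_force: 0.0
```

```bash
cat >> h.py <<'E'
from scipy.spatial.transform import Rotation as Ro
def wonz(px,z,s):
    c=manip.get_calibration('wrist'); f=200/np.tan(np.radians(c['fovy'])/2)
    H=np.array(c['hand_eye'],float); R=Ro.from_euler('xyz',s['ee_rot']).as_matrix()
    d=R@H[:3,:3]@np.array([(px[0]-c['cx'])/f,(px[1]-c['cy'])/f,1.]); o=R@H[:3,3]+np.array(s['eef_pos'])
    return o+d*(z-o[2])/d[2]
def look(n,qs=('button_top','nest','specimen_center','magnifier','end_stop','slide_rail')):
    s=manip.read_state(); im=manip.grab_frame('wrist'); cv2.imwrite(f'pics/{n}.png',im[:,:,::-1])
    print(s['clock'],np.round(s['eef_pos'],1),np.round(s['ee_rot'],3),s['opening'],np.round(s['ft_force'],1))
    for q in qs:
        for r in manip.spot_point('wrist',q)[:2]:
            print(q,round(r['p'],2),np.round(r['point']),np.round(wonz(r['point'],Z[q],s),1))
    return s,im
E
python3 - <<'E'
from h import *
look('w1')
manip.grab_frame('top')
for q in ['button_top','nest','specimen_center','end_stop']:
    for r in manip.spot_point('top',q)[:1]: print(q,r['p'],np.round(onz('top',r['point'],Z[q]),1))
E
```

```text
2.45 [508.2 -59.4 231.3] [-3.141  0.     1.7  ] -0.05264928326971923 [ 0.4 -0.   0.6]
button_top 0.91 [325. 178.] [513.4 -50.8  44. ]
nest 0.93 [325. 130.] [506.3   4.1  36. ]
specimen_center 0.92 [320. 130.] [500.6   3.1  44. ]
magnifier 0.44 [319. 128.] [498.9   5.1  72. ]
slide_rail 0.72 [322.  90.] [496.5  50.3   0. ]
end_stop 0.87 [481.3 166.1  32. ]
```

View pics/w1.png

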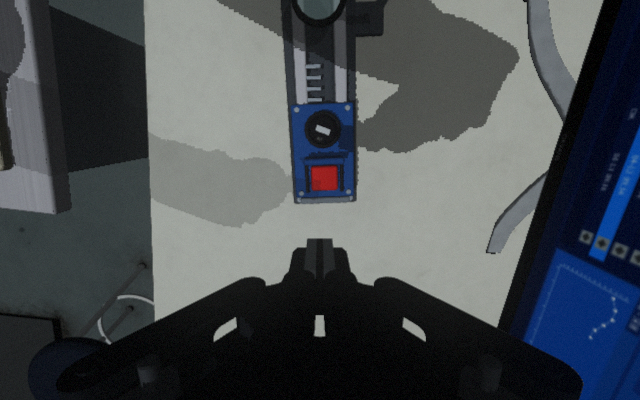

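The wrist picture shows the red button at (324,179), the nest and specimen at (323,129), and the carriage plate from (292,103) to (357,203). All of it is clear of the fingers. I'll refine the button position and rail yaw by colour.

```bash
python3 - <<'E'
from h import *
s=manip.read_state(); im=cv2.imread('pics/w1.png'); h=cv2.cvtColor(im,cv2.COLOR_BGR2HSV)
roi=np.zeros(h.shape[:2],np.uint8); roi[90:215,270:375]=255
red=(((h[...,0]<8)|(h[...,0]>172))&(h[...,1]>150)&(h[...,2]>120)&(roi>0))
blue=((abs(h[...,0].astype(int)-110)<12)&(h[...,1]>120)&(roi>0))
for n,m,z in(('red',red,44),('blue',blue,34)):
    m=cv2.morphologyEx(m.astype(np.uint8),cv2.MORPH_OPEN,np.ones((3,3)))
    ys,xs=np.nonzero(m); P=np.array([wonz((x,y),z,s)[:2] for x,y in zip(xs,ys)],np.float32)
    r=cv2.minAreaRect(P); print(n,len(P),P.mean(0),r,np.round(cv2.boxPoints(r),1).tolist())
E
```

```text
red 546 [512.87036 -51.06538] ((512.83642578125, -51.02134704589844), (28.673471450805664, 26.44953155517578), 7.3644819259643555) [[496.8999938964844, -39.70000076293945], [500.29998779296875, -66.0], [528.7999877929688, -62.29999923706055], [525.4000244140625, -36.099998474121094]]Traceback (most recent call last):
  File "<stdin>", line 8, in <module>
  File "h.py", line 13, in wonz
    c=manip.get_calibration('wrist'); f=200/np.tan(np.radians(c['fovy'])/2)
ValueError: time passes only in moves, steps and waits
```

```bash
sed -i 's/^def wonz/from functools import lru_cache\ncal=lru_cache(manip.get_calibration)\ndef wonz/; s/manip.get_calibration(.wrist.)/cal("wrist")/' h.py; python3 - <<'E'
from h import *
s=manip.read_state(); im=cv2.imread('pics/w1.png'); h=cv2.cvtColor(im,cv2.COLOR_BGR2HSV)
roi=np.zeros(h.shape[:2],np.uint8); roi[90:215,270:375]=255
m=((abs(h[...,0].astype(int)-110)<12)&(h[...,1]>120)&(roi>0))
m=cv2.morphologyEx(m.astype(np.uint8),cv2.MORPH_OPEN,np.ones((3,3)))
ys,xs=np.nonzero(m); P=np.array([wonz((x,y),34,s)[:2] for x,y in zip(xs,ys)],np.float32)
r=cv2.minAreaRect(P); print(r,np.round(cv2.boxPoints(r),1).tolist())
E
```

```text
((507.739501953125, -21.449844360351562), (71.69709777832031, 109.8691635131836), 9.367030143737793) [[463.3999938964844, 26.899999618530273], [481.29998779296875, -81.5], [552.0999755859375, -69.80000305175781], [534.2000122070312, 38.599998474121094]]
```

>>> move_arm:
  series:
    - [[0.0025,0.004,-0.04],1,0]
    - [[0.0025,0.0035,-0.04],1,0]
    - [[0,0,-0.04],0,0]
    - [[0,0,-0.03],0,0]
    - [[0,0,0],0,0]
    - [[0,0,0],0,0]

```text
clock: 3.8
eef_pos: [514.4, -51.9, 82.4]
ee_rot: [3.14, 0.001, 1.735]
ft_force: [0.5, -0.3, 0.6]
opening: 0.0
grasp_force: 0.0
```

```bash
python3 - <<'E'
from h import *
print(np.round(cal('wrist')['hand_eye'],2))
s,im=look('w2',('button_top','nest'))
h=cv2.cvtColor(im,cv2.COLOR_RGB2HSV)
m=(((h[...,0]<8)|(h[...,0]>172))&(h[...,1]>150)&(h[...,2]>120)).astype(np.uint8)
n,_,st,c=cv2.connectedComponentsWithStats(m); k=1+st[1:,4].argmax(); print(st[k],wonz(c[k],44,s))
E
```

```text
[[  -0.     -0.96   -0.27   69.55]
 [   1.     -0.     -0.     -0.17]
 [  -0.     -0.27    0.96 -143.36]
 [   0.      0.      0.      1.  ]]
3.8 [514.4 -51.9  82.4] [3.140e+00 1.000e-03 1.735e+00] 0.029600884797147446 [ 0.5 -0.3  0.6]
button_top 0.74 [317. 228.] [512.7 -50.9  44. ]
button_top 0.34 [318. 143.] [503.7   5.2  44. ]
nest 0.18 [314. 145.] [501.4   3.1  36. ]
[296 218  41  28 542] [508.95430169 -55.35153537  44.        ]
```

View pics/w2.png

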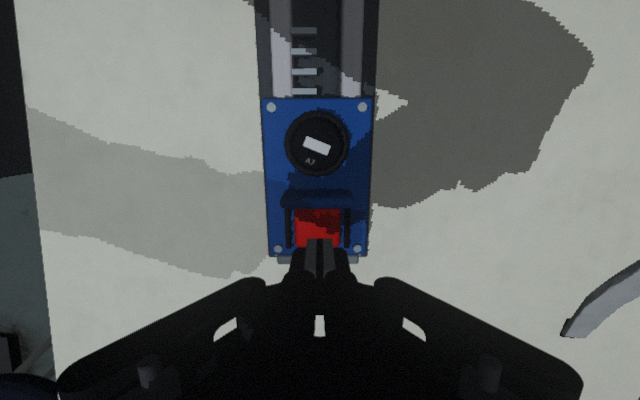

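The picture shows the shut fingertips at (320,245), over the button (red 296–337, 218–246 px). The push wall is at (317,198), and the specimen is well clear. I'll descend and press.

>>> move_arm:
  series:
    - [[-0.001,0,-0.02],0,0]
    - [[0,0,-0.016],0,0]
    - [[0,0,-0.004],0,0]
    - [[0,0,-0.003],0,0]
    - [[0,0,-0.003],0,0]
    - [[0,0,0],0,0]
    - [[0,0,0],0,0]

```text
clock: 4.82
eef_pos: [512.2, -51.7, 36.9]
ee_rot: [-3.141, 0.0, 1.735]
ft_force: [-5.7, 0.8, 12.0]
opening: -0.1
grasp_force: 6.2
```

>>> move_arm:
  series:
    - [[-0.0008,0.005,0],0,0]
    - [[-0.0008,0.005,0],0,0]
    - [[-0.0016,0.0099,0],0,0]
    - [[-0.0016,0.0099,0],0,0]
    - [[-0.0016,0.0099,0],0,0]
    - [[-0.0016,0.0099,0],0,0]

```text
clock: 5.58
eef_pos: [504.1, -3.1, 36.9]
ee_rot: [-3.14, 0.003, 1.735]
ft_force: [-4.6, -2.6, 13.1]
opening: 0.3
grasp_force: 6.4
```

>>> move_arm:
  series:
    - [[-0.0016,0.0099,0],0,0]
    - [[-0.0016,0.0099,0],0,0]
    - [[-0.0016,0.0099,0],0,0]
    - [[-0.0016,0.0099,0],0,0]
    - [[-0.0016,0.0099,0],0,0]
    - [[-0.0016,0.0099,0],0,0]
    - [[0,0,0],0,0]

```text
clock: 6.45
eef_pos: [493.8, 57.7, 36.8]
ee_rot: [-3.14, -0.0, 1.736]
ft_force: [-7.4, 0.6, 14.5]
opening: 0.2
grasp_force: 7.4
```

```bash
python3 - <<'E'
from h import *
look('w3',('button_top','nest','magnifier'))
E
```

```text
6.45 [493.8  57.7  36.8] [-3.14  -0.     1.736] 0.18516440350645544 [-7.4  0.6 14.5]
button_top 0.77 [320. 256.] [493.8  60.3  44. ]
magnifier 0.88 [318. 135.] [482.2 122.4  72. ]
```

View pics/w3.png

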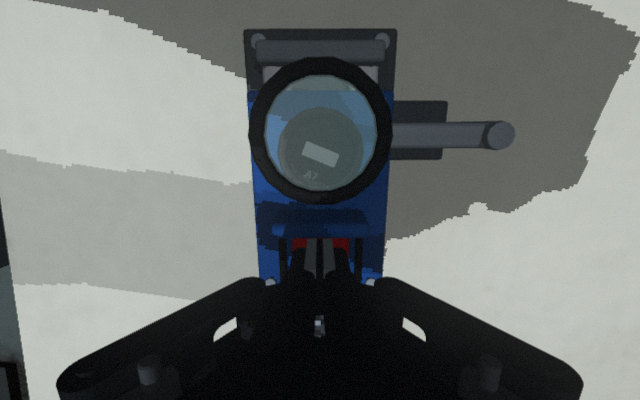

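The carriage has ridden along with the specimen seated, seen through the lens at (320,150). About 10–15 mm of travel is left, so I'll go on gently until the force rises.

>>> move_arm:
  series:
    - [[-0.0012,0.004,0],0,0]
    - [[-0.0012,0.004,0],0,0]
    - [[-0.0006,0.003,0],0,0]
    - [[0,0,0],0,0]

```text
clock: 7.15
eef_pos: [492.2, 66.8, 36.9]
ee_rot: [3.142, 0.005, 1.735]
ft_force: [-3.8, -4.9, 11.4]
opening: 0.2
grasp_force: 5.8
```

>>> move_arm:
  series:
    - [[-0.0005,0.003,0],0,0]
    - [[-0.0005,0.003,0],0,0]
    - [[0,0,0],0,0]

```text
clock: 7.52
eef_pos: [493.0, 72.8, 37.0]
ee_rot: [3.138, 0.005, 1.735]
ft_force: [-0.7, -3.7, 7.8]
opening: -0.1
grasp_force: 3.6
```

>>> move_arm:
  series:
    - [[-0.0003,0.002,0],0,0]
    - [[-0.0003,0.002,0],0,0]
    - [[0,0,0],0,0]

```text
clock: 7.9
eef_pos: [493.0, 73.7, 37.1]
ee_rot: [3.139, 0.013, 1.733]
ft_force: [0.2, -13.2, 7.9]
opening: 0.3
grasp_force: 9.1
```

>>> move_arm:
  series:
    - [[-0.0003,0.002,-0.001],0,0]
    - [[0,0,0],0,0]

```text
clock: 8.15
eef_pos: [493.0, 73.7, 37.0]
ee_rot: [3.139, 0.017, 1.732]
ft_force: [-1.5, -19.2, 14.2]
opening: -0.1
grasp_force: 12.9
```

```bash
python3 - <<'E'
from h import *
look('w4',('magnifier',))
E
```

```text
8.15 [493.   73.7  37. ] [3.139 0.017 1.732] -0.12070230202810836 [ -1.5 -19.2  14.2]
magnifier 0.83 [313. 180.] [482.5 122.2  72. ]
```

View pics/w4.png

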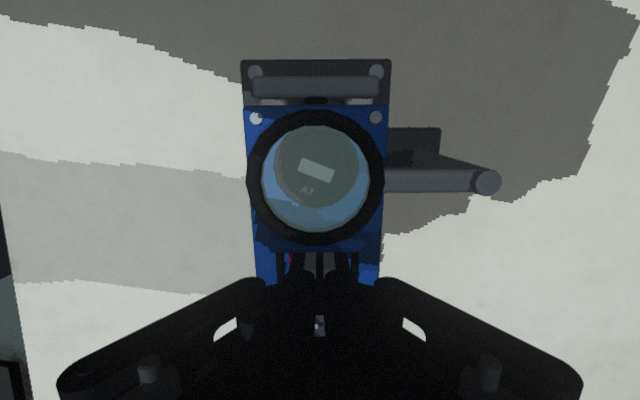

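The carriage's front edge meets the bumper at (316,101), and the force rises with no further motion, so it is fully home. I'll ease the push but keep it slightly forward, then let the button rise straight up.

>>> move_arm:
  series:
    - [[0.0005,-0.003,0],0,0]
    - [[0,0,0.003],0,0]
    - [[0,0,0.003],0,0]
    - [[0,0,0.003],0,0]
    - [[0,0,0.003],0,0]
    - [[0,0,0],0,0]

```text
clock: 9.0
eef_pos: [491.9, 73.7, 46.4]
ee_rot: [3.14, 0.009, 1.733]
ft_force: [2.5, -10.3, -3.7]
opening: -0.1
grasp_force: 5.0
```

Tip at 46 mm is above the raised button, so I'll ease off the wall, rise and withdraw.

>>> move_arm:
  series:
    - [[0.0005,-0.004,0],0,0]
    - [[0.0005,-0.003,0.002],0,0]
    - [[0.0005,-0.003,0.004],0,0]
    - [[0,0,0.015],0,0]
    - [[0,-0.01,0.03],0,0]
    - [[0,-0.02,0.04],0,0]
    - [[0,-0.03,0.04],0,0]
    - [[0,-0.03,0.04],0,0]
    - [[0,0,0],0,0]
    - [[0,0,0],0,0]

```text
clock: 10.25
eef_pos: [491.6, -22.4, 217.6]
ee_rot: [3.141, -0.0, 1.735]
ft_force: [0.4, 0.4, 0.1]
opening: 0.1
grasp_force: 0.0
```

```bash
python3 - <<'E'
from h import *
s,im=look('w5',('button_top','nest','magnifier','specimen_center'))
t=manip.grab_frame('top'); cv2.imwrite('pics/c5.png',np.vstack([im,cv2.resize(t[150:250,180:340],(640,400))])[::,:,::-1][:800:,:][::2,::2].copy() if 0 else cv2.resize(np.vstack([im,cv2.resize(t[150:250,180:340],(640,400))])[:,:,::-1],(480,600)))
E
```

```text
10.25 [491.6 -22.4 217.6] [ 3.141 -0.     1.735] 0.10159148149529175 [0.4 0.4 0.1]
button_top 0.58 [336. 107.] [494.6  66.1  44. ]
nest 0.65 [332. 104.] [490.9  69.3  36. ]
magnifier 0.57 [336.  35.] [482.5 125.3  72. ]
```

View pics/w5.png

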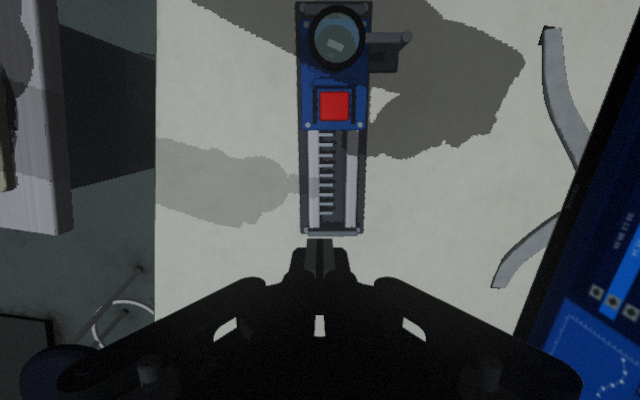

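The picture shows the carriage under the lens, with the red button at (334,106) clear of the fingers and the specimen in its nest at (335,45). One colour check of the button's position before handing in.

```bash
python3 - <<'E'
from h import *
s=manip.read_state(); h=cv2.cvtColor(cv2.imread('pics/w5.png'),cv2.COLOR_BGR2HSV)
m=(((h[...,0]<8)|(h[...,0]>172))&(h[...,1]>150)&(h[...,2]>120)).astype(np.uint8)
n,_,st,c=cv2.connectedComponentsWithStats(m); k=1+st[1:,4].argmax()
p=wonz(c[k],44,s)[:2]; a=np.radians(9.37); u=np.array([-np.sin(a),np.cos(a)]); print(st[k],p,(p-[512.85,-51.05])@u)
if 117<(p-[512.85,-51.05])@u<123: print(manip.close_job())
E
```

```text
[320  93  28  27 752] [490.99997408  67.21484989] 120.24429529252366
the job is handed in; nothing more can be done
None
```

The carriage is home against the end stop (120.2 mm of travel measured by camera). The button was released so it could lock, the specimen looks seated in its nest, the arm is withdrawn, and I handed in the job at about 10 s. I did not separately check that the loose items stayed put, but no move went near them.

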